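# Line up the reference jars by size at the capping station

## Task

Set out the size reference row for the capping line: stand the four capped sample jars on the four black pads of the steel plate, one upright in the middle of each pad, in order of size, with the smallest next to the steel post and the largest at the far end. Do not knock any jar over on the way; the loose cap and the tools on the table are not part of the job.

Things in the scene. Friction and masses are not known exactly. Their poses are not given: they have to be found in the camera images.
- jar_30: the smallest of the four loose, screw-capped sample jars: frosted round body, white paper band, white ribbed cap; 36 mm tall, the cap 36 mm across (the body 4 mm less), the cap being the top 14 mm; about 30 g. Stands upright at the start. Origin: centre of its underside, z up its axis; yaw means nothing.
- jar_60: the second smallest of the four loose, screw-capped sample jars: frosted round body, white paper band, white ribbed cap; 52 mm tall, the cap 42 mm across (the body 4 mm less), the cap being the top 16 mm; about 50 g. Stands upright at the start. Origin: centre of its underside, z up its axis; yaw means nothing.
- jar_100: the second largest of the four loose, screw-capped sample jars: frosted round body, white paper band, white ribbed cap; 68 mm tall, the cap 48 mm across (the body 4 mm less), the cap being the top 18 mm; about 80 g. Stands upright at the start. Origin: centre of its underside, z up its axis; yaw means nothing.
- jar_150: the largest of the four loose, screw-capped sample jars: frosted round body, white paper band, white ribbed cap; 84 mm tall, the cap 54 mm across (the body 4 mm less), the cap being the top 18 mm; about 110 g. Stands upright at the start. Origin: centre of its underside, z up its axis; yaw means nothing.
- pad_a: black rubber pad, a flat fixed disc 64 mm across and 3 mm thick, the one at the right-hand end (lowest y) of the row of four on a flat steel plate 8 mm thick, 100 mm wide and 430 mm long that lies across in front of the robot, at a slight angle; pads are 68 to 92 mm apart, centre to centre. Origin: centre of its underside, on the plate; its top is 3 mm higher.
- pad_b: black rubber pad, a flat fixed disc 64 mm across and 3 mm thick, second from the right (second lowest y) of the row of four on a flat steel plate 8 mm thick, 100 mm wide and 430 mm long that lies across in front of the robot, at a slight angle; pads are 68 to 92 mm apart, centre to centre. Origin: centre of its underside, on the plate; its top is 3 mm higher.
- pad_c: black rubber pad, a flat fixed disc 64 mm across and 3 mm thick, third from the right (second highest y) of the row of four on a flat steel plate 8 mm thick, 100 mm wide and 430 mm long that lies across in front of the robot, at a slight angle; pads are 68 to 92 mm apart, centre to centre. Origin: centre of its underside, on the plate; its top is 3 mm higher.
- pad_d: black rubber pad, a flat fixed disc 64 mm across and 3 mm thick, the one at the left-hand end (highest y) of the row of four on a flat steel plate 8 mm thick, 100 mm wide and 430 mm long that lies across in front of the robot, at a slight angle; pads are 68 to 92 mm apart, centre to centre. Origin: centre of its underside, on the plate; its top is 3 mm higher.
- post: fixed dark steel post standing at one end of the row of pads (either end; the other end has only a flat bolt head): 54 mm tall, stem 16 mm, foot 28 mm and knob 24 mm across, about 70 mm from the centre of the nearest pad. It marks the small end of the row. Origin: centre of its foot, on the plate.
Things that resemble listed ones, but are neither listed nor needed, are in the scene too. Leave any turquoise look-alike of the jar_60 alone.

How it is judged:
At the end, for the whole second after the job is handed in: From the pad next to the post on, the jars stand in rising order of size, one on each pad: axis within 12 mm of the pad's centre, underside at most 4 mm above the pad, upright within 0.1 rad, at rest (under 0.02 m/s) (((horizontal distance between post and pad_a below 0.13 m and horizontal distance between jar_30 and pad_a below 0.012 m and z of jar_30 in the frame of pad_a below 0.007 m and horizontal distance between jar_60 and pad_b below 0.012 m and z of jar_60 in the frame of pad_b below 0.007 m and horizontal distance between jar_100 and pad_c below 0.012 m and z of jar_100 in the frame of pad_c below 0.007 m and horizontal distance between jar_150 and pad_d below 0.012 m and z of jar_150 in the frame of pad_d below 0.007 m) or (horizontal distance between post and pad_d below 0.13 m and horizontal distance between jar_30 and pad_d below 0.012 m and z of jar_30 in the frame of pad_d below 0.007 m and horizontal distance between jar_60 and pad_c below 0.012 m and z of jar_60 in the frame of pad_c below 0.007 m and horizontal distance between jar_100 and pad_b below 0.012 m and z of jar_100 in the frame of pad_b below 0.007 m and horizontal distance between jar_150 and pad_a below 0.012 m and z of jar_150 in the frame of pad_a below 0.007 m)) and angle between each of jar_30, jar_60, jar_100, jar_150's own z axis and vertical below 0.1 rad and linear speed of each of jar_30, jar_60, jar_100, jar_150 below 0.02 m/s); the robot touches nothing.
It fails at once if the smallest jar is knocked over (tilted more than 0.8 rad) (angle between jar_30's own z axis and vertical above 0.8 rad).
It fails at once if the second smallest jar is knocked over (tilted more than 0.8 rad) (angle between jar_60's own z axis and vertical above 0.8 rad).
It fails at once if the second largest jar is knocked over (tilted more than 0.8 rad) (angle between jar_100's own z axis and vertical above 0.8 rad).
It fails at once if the largest jar is knocked over (tilted more than 0.8 rad) (angle between jar_150's own z axis and vertical above 0.8 rad).
It also fails if it takes over 96 s, if anything falls off the work surface, if the arm or the gripper's body presses on something with over 40 N, if the wrist force passes 120 N, or if a joint passes its speed limit or range.

## Robot

A 7-joint arm with a two-finger parallel gripper is mounted at the origin on the work surface. World frame = base frame: x ahead of the robot, y to its left, z up, the work surface at z = 0. Lengths are in m, angles in rad, forces in N, time in s.
With the tool pointing down it reaches from about 0.4 to 0.85 m from the base axis. Payload 10.4 kg.
Tool frame: the origin (TCP) lies at the very end of the fingers, on their centre line; the grasp point (between the pads) lies 19 mm behind it; z points along the fingers, x is the direction in which the jaws open and shut, and the axes are right-handed (so a half turn about z gives the same grasp; the last joint's range is limited). The gripper opens to 87 mm and grips with 3 to 60 N. Pads are 19 mm wide; open, the fingers measure 117 mm over their backs; the gripper's body (75 mm by 190 mm) begins 51 mm behind the grasp point.
Start: joints at [-1.271, 0.332, -0.065, 1.46, 0.022, 1.35, -0.088], TCP at [0.198, 0.593, 0.223] pointing down, gripper open.
Joint ranges: [-2.6, 2.6], [-0.5, 2.12], [-1.47, 1.34], [0.16, 2.42], [-1.27, 4.41], [0.06, 2.06], [-2.6, 2.6]. Speed limits (rad/s): [2.22, 2.22, 2.79, 2.79, 3.14, 3.14, 3.14].

## Interface

Orientations are given as a unit quaternion [x, y, z, w].
In Python, from bench import r gives the robot as it stands. The module is installed in compiled form; this text tells all that it offers.
- The arm moves only by the tool carry_out, never from a script. Its argument "commands" is a list that holds one entry, the list of rows, each a list of 7 numbers: the closure in counts, from 0 (fully open) to 255 (shut), then the shift along the tool's x, y, z in units of 25 mm (1.0 is 25 mm), then the turn, a rotation vector about the tool's x, y, z in units of 5 degrees (1.0 is 5 degrees). A call has 1 to 12 rows; each row is the pose to reach, as a shift and turn from the pose measured when the call began, along the tool's axes at that moment; what a row does not reach only later rows make up. A row lasts 1/8 s, in which the tool goes at most 62.5 mm and 10.7 degrees, less where a joint would pass 70% of its speed; a pose out of reach is approached as far as the arm can. A call with a gripper value outside its range is refused whole. The fingers move at their own pace and stop on an object; "grip_force" is the grip in N (left out, the last holds). Time passes only in rows, so rows that repeat a pose let the fingers close. It gives the time, the measured TCP pose, the force and the opening at its end, in the units of the state.
- r.read_state(): the state, without advancing time (a new reading comes with each control period).
- r.camera(name): name is "scene" or "top" or "wrist"; returns the picture (384x512x3 uint8, blue, green, red); there is no depth.
- r.camera_info(name): a dict with "fx", "fy", "cx", "cy" (pixels), "origin" and "rotation" of the camera in the world. Camera axes: x right, y down, z forward; pixel columns grow to the right and rows downward; lengths in m; the calibration is good to about 2 mm. A picture is of the moment at which its call begins: read the wrist's pose just before it. camera_info takes no time and is no camera call; for the wrist camera it gives the pose at the moment of the call.
- r.close_job(): hands the job in, once; it reports no verdict.
The state is a dict: "time": time; "joint_positions": joint angles; "joint_vel": joint speeds; "joint_torque": joint torques, N m; "ee_pos": TCP position; "eef_rot": TCP orientation; "ft_force": force on the tool from outside, world axes, zero at the start; "torque": the same for the moment, N m; "width": finger opening in m.
Only numpy, scipy, OpenCV 4.12 (cv2) and the standard library are available. Lean on these libraries where they do the work, as an engineer would, in place of code of your own. Each camera call takes 0.05 s, during which the arm holds its last target.

## Working session

There is one attempt and no reset: what is moved stays moved. The work goes in short steps, Python scripts to look and compute and a tool call to move; the robot and the scene stay as the last step left them, time stands still between calls to the robot, and variables do not carry over. Pictures are saved under pics/ and viewed, and the job is handed in when it is done.

Besides the shell and the picture viewer there is one more tool, called after "Request:" by a JSON object that holds its "method" and its "body", one argument or row to a line. carry_out: Moves the arm, as the interface text tells. Its arguments: {"type":"object","properties":{"commands":{"type":"array"},"grip_force":{"type":"number"}},"required":["commands"]}

```bash
mkdir -p pics
python3 - <<'E'
from bench import r
import cv2,numpy as np
s=r.read_state()
print({k:np.round(v,3) for k,v in s.items()})
for n in ["scene","top","wrist"]:
    i=r.camera_info(n); print(n,{k:np.round(v,4).tolist() for k,v in i.items()})
    cv2.imwrite(f"pics/{n}0.png",r.camera(n))
E
```

```text
{'time': np.float64(0.0), 'joint_positions': array([-1.271,  0.333, -0.065,  1.461,  0.022,  1.35 , -0.088]), 'joint_vel': array([-0.   ,  0.   , -0.001, -0.002, -0.001,  0.002, -0.001]), 'joint_torque': array([ 0.0000e+00, -6.2326e+01,  2.5000e-02, -3.8990e+01, -6.1000e-02,
        4.0000e-02,  0.0000e+00]), 'ee_pos': array([0.198, 0.592, 0.222]), 'eef_rot': array([ 0.812,  0.584, -0.001,  0.   ]), 'ft_force': array([ 0.024, -0.964,  0.173]), 'torque': array([-0.021, -0.003,  0.008]), 'width': np.float64(0.087)}
scene {'fx': 429.1492, 'fy': 429.1492, 'cx': 261.6451, 'cy': 190.4707, 'origin': [1.0955, 0.4697, 0.5304], 'rotation': [0.3685, 0.7893, -0.4448, -0.2082]}
top {'fx': 359.0771, 'fy': 359.0771, 'cx': 252.2076, 'cy': 188.8445, 'origin': [0.3744, -0.0009, 0.8891], 'rotation': [-0.701, 0.7078, -0.0695, 0.0524]}
wrist {'fx': 278.2341, 'fy': 278.2341, 'cx': 258.1538, 'cy': 195.139, 'origin': [0.1347, 0.6132, 0.3843], 'rotation': [0.8051, 0.5798, 0.0725, 0.102]}
```

View pics/scene0.png

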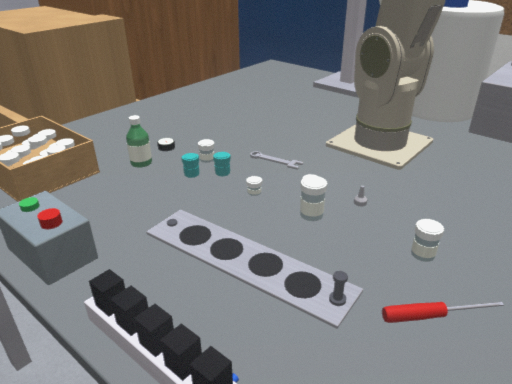

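View pics/top0.png

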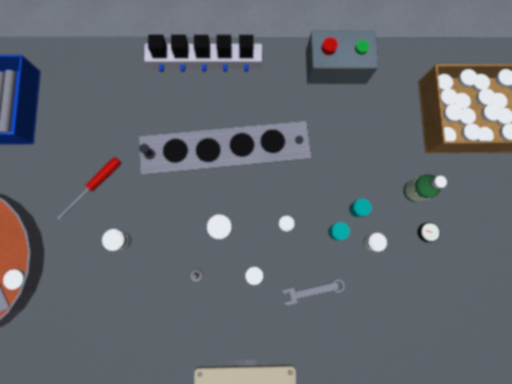

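View pics/wrist0.png

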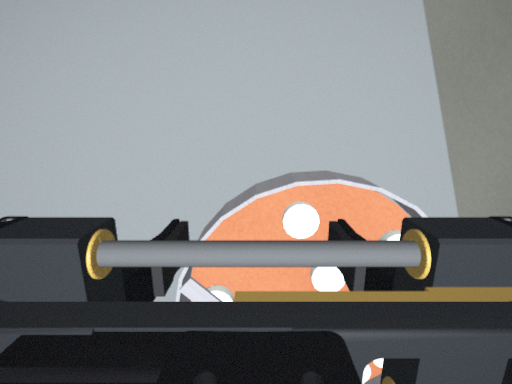

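Run:
```python
import cv2,numpy as np
a=cv2.imread("pics/scene0.png");b=cv2.imread("pics/top0.png")
cv2.imwrite("pics/s1.png",cv2.resize(a[130:270,140:340],None,fx=4,fy=4,interpolation=cv2.INTER_CUBIC))
cv2.imwrite("pics/s2.png",cv2.resize(a[170:270,290:460],None,fx=4,fy=4,interpolation=cv2.INTER_CUBIC))
cv2.imwrite("pics/t1.png",cv2.resize(b[190:310,260:450],None,fx=4,fy=4,interpolation=cv2.INTER_CUBIC))
cv2.imwrite("pics/t2.png",cv2.resize(b[190:310,90:280],None,fx=4,fy=4,interpolation=cv2.INTER_CUBIC))
cv2.imwrite("pics/t3.png",cv2.resize(b[110:190,125:325],None,fx=4,fy=4,interpolation=cv2.INTER_CUBIC))
```

```text
(no output)
```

View pics/s1.png

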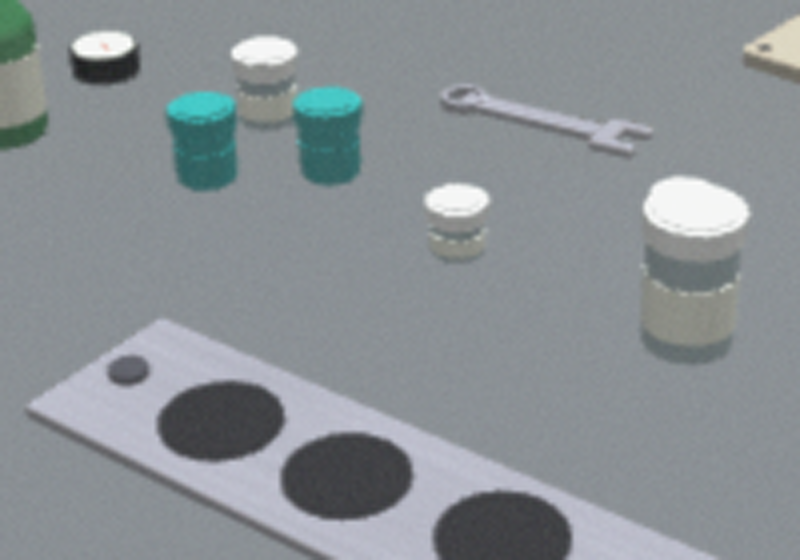

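View pics/s2.png

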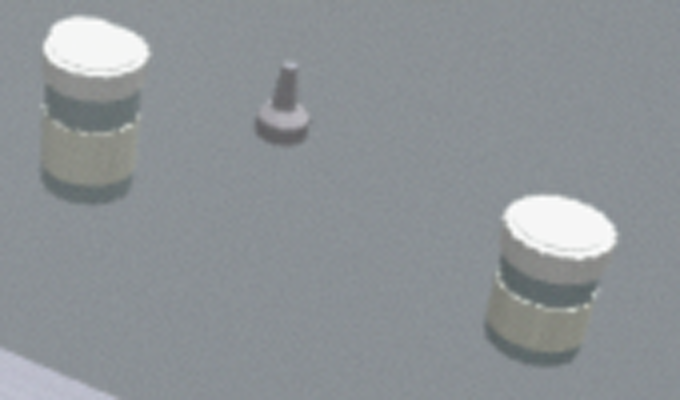

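View pics/t1.png

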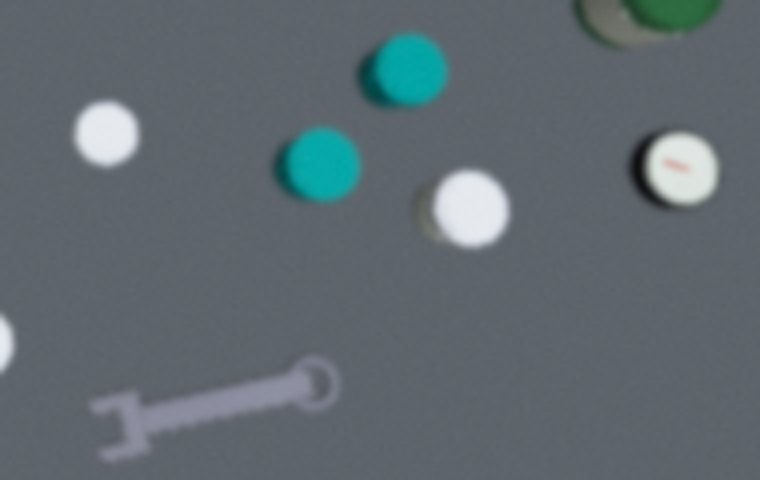

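View pics/t2.png

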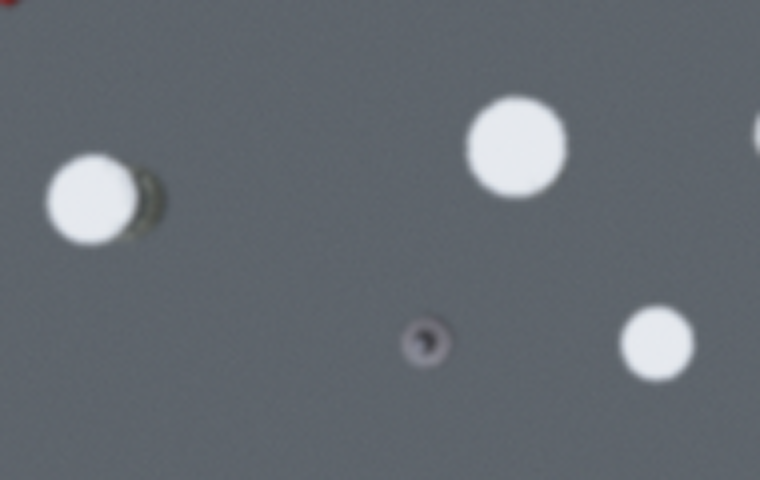

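View pics/t3.png

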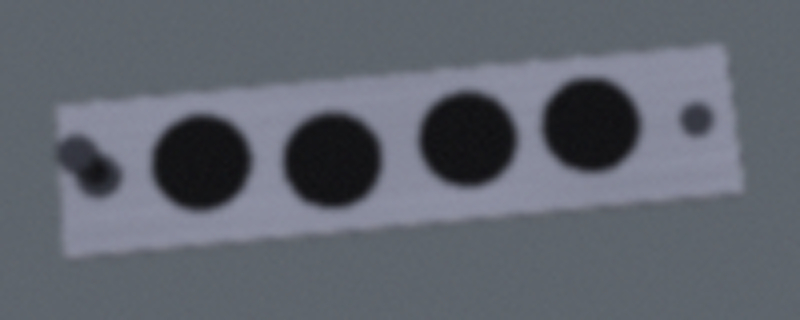

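```bash
cat > h.py <<'E'
import numpy as np,cv2
from scipy.spatial.transform import Rotation as R
def ray(i,u,v):
    q=i["rotation"]; M=R.from_quat(q).as_matrix() if np.size(q)==4 else np.array(q)
    d=M@np.array([(u-i["cx"])/i["fx"],(v-i["cy"])/i["fy"],1.]); return np.array(i["origin"]),d/np.linalg.norm(d)
def tri(rs):
    A=np.zeros((3,3));b=np.zeros(3)
    for o,d in rs:
        P=np.eye(3)-np.outer(d,d);A+=P;b+=P@o
    p=np.linalg.solve(A,b); return p,[np.linalg.norm((np.eye(3)-np.outer(d,d))@(p-o)) for o,d in rs]
def plane(i,u,v,z):
    o,d=ray(i,u,v); return o+d*(z-o[2])/d[2]
def proj(i,p):
    q=i["rotation"]; M=R.from_quat(q).as_matrix() if np.size(q)==4 else np.array(q)
    c=M.T@(np.array(p)-np.array(i["origin"])); return np.array([i["fx"]*c[0]/c[2]+i["cx"],i["fy"]*c[1]/c[2]+i["cy"]])
def blob(img,lo,hi,box):
    x0,y0,x1,y1=box; m=cv2.inRange(img[y0:y1,x0:x1],lo,hi)
    n,l,s,c=cv2.connectedComponentsWithStats(m)
    k=1+np.argmax(s[1:,4]); cs,_=cv2.findContours((l==k).astype(np.uint8),cv2.RETR_EXTERNAL,cv2.CHAIN_APPROX_NONE)
    return c[k]+[x0,y0],s[k,4]
E
python3 - <<'E'
from bench import r
from h import *
b=cv2.imread("pics/top0.png");a=cv2.imread("pics/scene0.png")
T=r.camera_info("top");S=r.camera_info("scene")
W=dict(j30=(270,208,303,240),j60=(362,227,393,258),j100=(96,222,130,258),j150=(200,208,238,246),cap=(240,262,268,290))
sc=dict(j30=(254.1,180),j60=(206.2,143),j100=(429.6,226.7),j150=(314,182),cap=(309,176))
hh=dict(j30=.036,j60=.052,j100=.068,j150=.084,cap=.016)
for k,bx in W.items():
    c,n=blob(b,(170,170,170),(255,255,255),bx)
    p,e=tri([ray(T,*c),ray(S,*sc[k])])
    d=2*np.sqrt(n/np.pi)/T["fx"]*(T["origin"][2]-hh[k])
    print(k,c.round(1),"dia",d.round(4),"tri",p.round(4),np.round(e,4),"plane",plane(T,*c,hh[k]).round(4))
PB=dict(pd=(160,135,190,166),pc=(193,134,223,165),pb=(228,130,256,160),pa=(259,127,288,156))
ps=dict(pa=(195,235),pb=(226.7,248.8),pc=(265.5,264.5),pd=(303,284.6))
for k,bx in PB.items():
    c,n=blob(b,(0,0,0),(55,55,55),bx)
    p,e=tri([ray(T,*c),ray(S,*ps[k])])
    x=plane(T,*c,.011)
    print(k,c.round(1),2*np.sqrt(n/np.pi)/T["fx"]*.878,p.round(4),np.round(e,4),"plane",x.round(4),"reproj",proj(S,x).round(1))
print("post",plane(T,149.3,153.7,.008),"capproj as jar60 top",proj(S,plane(T,254,276,.052)),"cap",proj(S,plane(T,254,276,.016)))
E
```

```text
j30 [286.1 222.9] dia 0.0362 tri [ 0.44   -0.1019  0.033 ] [0.0007 0.0007] plane [ 0.4402 -0.1021  0.036 ]
j60 [377.3 241.6] dia 0.0425 tri [ 0.3926 -0.3118  0.0485] [0.0015 0.0015] plane [ 0.3935 -0.3118  0.052 ]
j100 [112.4 239.5] dia 0.0494 tri [0.4043 0.2953 0.0642] [0.0002 0.0002] plane [0.4043 0.2937 0.068 ]
j150 [218.7 226.4] dia 0.0546 tri [0.43   0.0553 0.0815] [0.0006 0.0006] plane [0.4302 0.0546 0.084 ]
cap [253.8 275.4] dia 0.0431 tri [ 0.3195 -0.0259  0.0191] [0.0019 0.0019] plane [ 0.3183 -0.0244  0.016 ]
pd [174.8 150.3] 0.05531907249344802 [0.628  0.1716 0.0079] [0.0005 0.0005] plane [0.6274 0.1706 0.011 ] reproj [302.5 282.8]
pc [207.7 149.7] 0.05531907249344802 [0.6292 0.0888 0.0078] [0.0004 0.0004] plane [0.6286 0.0881 0.011 ] reproj [265.2 262.8]
pb [241.5 144.4] 0.05455696996345057 [0.6425 0.0032 0.0082] [0.0005 0.0005] plane [0.6419 0.0028 0.011 ] reproj [226.5 247.4]
pa [272.2 140.8] 0.05441725918362524 [ 0.6518 -0.0754  0.0084] [0.0002 0.0002] plane [ 0.6512 -0.0754  0.011 ] reproj [195.  233.8]
post [0.6196525  0.23495355 0.008     ] capproj as jar60 top [311.40754714 164.29668308] cap [310.72388321 176.89890112]
```

List of candidates (top-image pixels), identified by size and triangulated height:
- **White caps:** (286,223) is jar_30, (377,242) is jar_60, (112,240) is jar_100 and (219,226) is jar_150. 
- **Not wanted:** (254,275) is only about 16–19 mm high, so it is the loose cap. The turquoise ones are at (361,207) and (340,231), and the black-sided candle at (430,232).
- **Post:** it is at the left end, so pad_d takes jar_30. The enlarged crops above agree with this.

```bash
cat > go.py <<'E'
import sys
from bench import r
from h import *
s=r.read_state(); p=np.array(s["ee_pos"]);q=R.from_quat(s["eef_rot"])
print("t",round(float(s["time"]),2),"pos",p.round(4),"w",round(float(s["width"]),4),"F",np.round(s["ft_force"],1),"xang",np.degrees(np.arctan2(*q.as_matrix()[:2,0][::-1])).round(2))
a=np.radians(5.5)
T=R.from_matrix(np.array([[np.cos(a),np.sin(a),0],[np.sin(a),-np.cos(a),0],[0,0,-1]]))
turn=np.degrees((q.inv()*T).as_rotvec())/5
for g in sys.argv[1:]:
    t=np.array([float(x) for x in g.split(",")])
    print(g,"shift",(q.inv().apply(t-p)/.025).round(2),"turn",turn.round(2))
E
python3 go.py 0.45,0.30,0.2 0.44,-0.102,0.15
```

```text
t 0.15 pos [0.1982 0.5924 0.222 ] w 0.0869 F [-0.1  0.7 -0.5] xang 71.5
0.45,0.30,0.2 shift [-7.9  13.26  0.89] turn [1.00e-02 1.00e-02 1.32e+01]
0.44,-0.102,0.15 shift [-23.27  17.99   2.9 ] turn [1.00e-02 1.00e-02 1.32e+01]
```

Request:
{"method": "carry_out", "body": {
  "commands": [
    [[0,-7.9,13.3,0.9,0,0,5],[0,-7.9,13.3,0.9,0,0,8],[0,-7.9,13.3,0.9,0,0,10],[0,-7.9,13.3,0.9,0,0,12],[0,-7.9,13.3,0.9,0,0,13.2],[0,-7.9,13.3,0.9,0,0,13.2],[0,-23.3,18,2.9,0,0,13.2],[0,-23.3,18,2.9,0,0,13.2],[0,-23.3,18,2.9,0,0,13.2],[0,-23.3,18,2.9,0,0,13.2],[0,-23.3,18,2.9,0,0,13.2],[0,-23.3,18,2.9,0,0,13.2]]
  ],
  "grip_force": 15
}}

```text
time: 1.65
ee_pos: [0.44, -0.0649, 0.1548]
eef_rot: [0.999, 0.048, 0.0, 0.0]
ft_force: [1.5, 0.1, 0.3]
width: 0.087
```

```bash
python3 go.py 0.44,-0.102,0.15
python3 - <<'E'
from bench import r
from h import *
i=r.camera_info("wrist"); im=r.camera("wrist"); cv2.imwrite("pics/w1.png",im)
print(np.round(i["origin"],4),proj(i,[.4402,-.1021,.036]))
E
```

```text
t 1.65 pos [ 0.44   -0.0649  0.1548] w 0.087 F [1.5 0.1 0.3] xang 5.52
0.44,-0.102,0.15 shift [-0.14  1.48  0.19] turn [ 0.01 -0.    0.  ]
[0.434  0.0015 0.3173] [254.58312243 223.55754142]
```

View pics/w1.png

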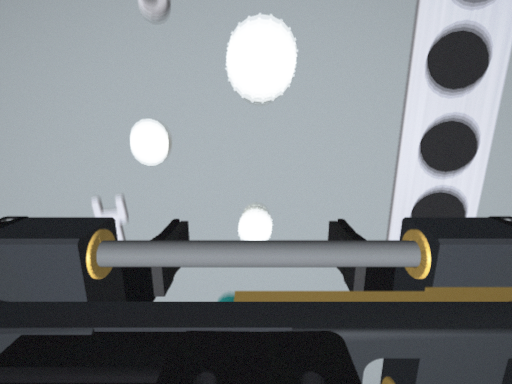

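The wrist view shows jar_30's cap at (255,224), which matches the projection (254.6,223.6). jar_150 is at (261,57) and the loose cap at (150,142).

```bash
python3 go.py 0.44,-0.102,0.08 0.44,-0.102,0.010;  python3 - <<'E'
from bench import r
from h import *
i=r.camera_info("wrist")
for p in [[.4302,.0546,.084],[.6419,.0028,.011],[.6286,.0881,.011]]: print(proj(i,p))
E
```

```text
t 1.7 pos [ 0.4388 -0.073   0.1542] w 0.0869 F [-2.2 -7.8 -1.8] xang 5.07
0.44,-0.102,0.08 shift [-0.05  1.15  2.97] turn [ 0.03  0.01 -0.09]
0.44,-0.102,0.010 shift [-0.05  1.14  5.77] turn [ 0.03  0.01 -0.09]
[261.27947603  39.61417013]
[453.09846314 132.13645532]
[462.6241205   43.22044267]
```

Request:
{"method": "carry_out", "body": {
  "commands": [
    [[0,0,1.15,1,0,0,-0.1],[0,0,1.15,3,0,0,-0.1],[0,0,1.15,4,0,0,-0.1],[0,0,1.15,5,0,0,-0.1],[0,0,1.15,5.75,0,0,-0.1],[0,0,1.15,5.75,0,0,-0.1],[0,0,1.15,5.75,0,0,-0.1]]
  ]
}}

```text
time: 2.58
ee_pos: [0.4416, -0.1022, 0.0112]
eef_rot: [0.999, 0.048, -0.0, 0.001]
ft_force: [0.3, -0.1, 0.0]
width: 0.0872
```

```bash
python3 go.py 0.44,-0.102,0.010
python3 - <<'E'
from bench import r
from h import *
for n in ["scene","wrist"]: cv2.imwrite(f"pics/{n}2.png",r.camera(n))
E
```

```text
t 2.58 pos [ 0.4416 -0.1022  0.0112] w 0.0872 F [ 0.3 -0.1  0. ] xang 5.56
0.44,-0.102,0.010 shift [-0.06 -0.01  0.05] turn [0.03 0.   0.01]
```

View pics/scene2.png

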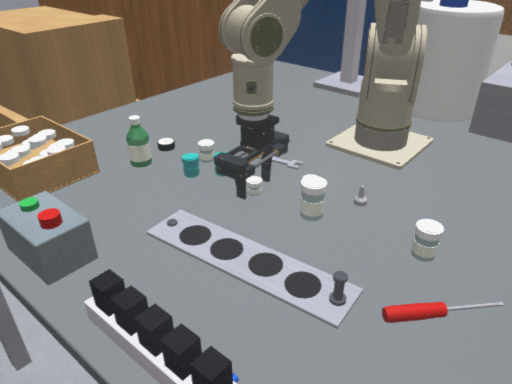

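jar_30 at (254,185) stands between the fingers. Closing now.

Request:
{"method": "carry_out", "body": {
  "commands": [
    [[255,0,0,0,0,0,0],[255,0,0,0,0,0,0],[255,0,0,0,0,0,0],[255,0,0,0,0,0,0],[255,0,0,0,0,0,0],[255,0,0,0,0,0,0],[255,0,0,0,0,0,0],[255,0,0,0,0,0,0],[255,0,0,-0.5,0,0,0],[255,0,0,-1.2,0,0,0],[255,0,0,-2,0,0,0],[255,0,0,-3,0,0,0]]
  ]
}}

```text
time: 4.18
ee_pos: [0.4417, -0.102, 0.0876]
eef_rot: [0.999, 0.048, 0.0, 0.001]
ft_force: [0.5, 0.5, -0.6]
width: 0.0357
```

```bash
python3 go.py 0.6275,0.171,0.13
python3 - <<'E'
from bench import r
from h import *
cv2.imwrite(f"pics/scene3.png",r.camera("scene")[100:300,150:400])
E
```

```text
t 4.17 pos [ 0.4417 -0.102   0.0876] w 0.0357 F [ 0.5  0.5 -0.6] xang 5.55
0.6275,0.171,0.13 shift [  8.46 -10.15  -1.72] turn [ 0.03 -0.01  0.01]
```

View pics/scene3.png

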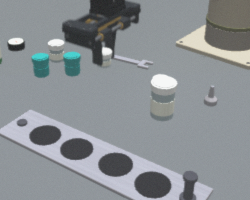

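Request:
{"method": "carry_out", "body": {
  "commands": [
    [[255,0.4,-0.5,-0.9,0,0,0],[255,1.2,-1.4,-1.7,0,0,0],[255,2.2,-2.6,-1.7,0,0,0],[255,3.2,-3.8,-1.7,0,0,0],[255,4.2,-5,-1.7,0,0,0],[255,5.2,-6.2,-1.7,0,0,0],[255,6.2,-7.4,-1.7,0,0,0],[255,7.2,-8.6,-1.7,0,0,0],[255,8,-9.6,-1.7,0,0,0],[255,8.45,-10.15,-1.7,0,0,0],[255,8.45,-10.15,-1.7,0,0,0],[255,8.45,-10.15,-1.7,0,0,0]]
  ]
}}

```text
time: 5.72
ee_pos: [0.6289, 0.1692, 0.1335]
eef_rot: [0.999, 0.047, 0.002, 0.002]
ft_force: [0.6, -0.9, -0.9]
width: 0.0351
```

```bash
python3 go.py 0.6275,0.171,0.13 0.6275,0.171,0.023
python3 - <<'E'
from bench import r
from h import *
i=r.camera_info("wrist"); im=r.camera("wrist"); cv2.imwrite("pics/w4.png",im)
for p in [[.6275,.171,.011],[.6287,.0885,.011],[.642,.003,.011],[.43,.0546,.084],[.6197,.235,.008]]: print(proj(i,p))
E
```

```text
t 5.72 pos [0.6289 0.1692 0.1335] w 0.0351 F [ 0.6 -0.9 -0.9] xang 5.44
0.6275,0.171,0.13 shift [-0.05 -0.08  0.14] turn [ 0.04 -0.05 -0.01]
0.6275,0.171,0.023 shift [-0.07 -0.09  4.42] turn [ 0.04 -0.05 -0.01]
[256.0628427  187.04933701]
[250.2851343  258.40604557]
[255.04889866 323.81516661]
[ 20.13531469 313.37580115]
[254.27237983 123.63487178]
```

View pics/w4.png

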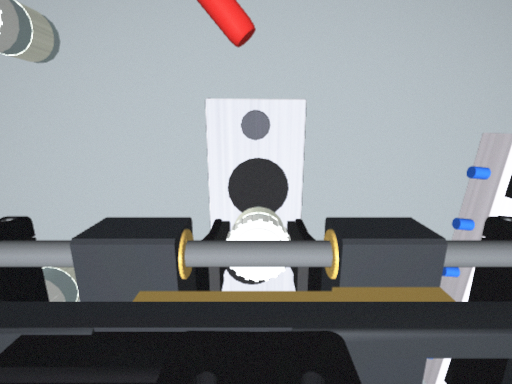

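The wrist view has pad_d at (258,187), against a prediction of (256,187), and jar_30 is held upright. Lowering onto the pad.

Request:
{"method": "carry_out", "body": {
  "commands": [
    [[255,-0.05,-0.09,0.8,0,0,0],[255,-0.05,-0.09,1.6,0,0,0],[255,-0.05,-0.09,2.4,0,0,0],[255,-0.05,-0.09,3.2,0,0,0],[255,-0.05,-0.09,3.8,0,0,0],[255,-0.05,-0.09,4.1,0,0,0],[255,-0.05,-0.09,4.3,0,0,0],[255,-0.05,-0.09,4.4,0,0,0],[255,-0.05,-0.09,4.4,0,0,0]]
  ]
}}

```text
time: 6.9
ee_pos: [0.6282, 0.171, 0.0239]
eef_rot: [0.999, 0.047, 0.003, 0.001]
ft_force: [-0.4, 0.3, -0.5]
width: 0.0352
```

```bash
python3 go.py 0.6275,0.171,0.022
```

```text
t 6.9 pos [0.6282 0.171  0.0239] w 0.0352 F [-0.4  0.3 -0.5] xang 5.43
0.6275,0.171,0.022 shift [-0.03 -0.    0.08] turn [ 0.03 -0.06 -0.01]
```

Request:
{"method": "carry_out", "body": {
  "commands": [
    [[255,0,0,0.1,0,0,0],[255,0,0,0.1,0,0,0],[200,0,0,0.1,0,0,0],[130,0,0,0.1,0,0,0],[60,0,0,0.1,0,0,0],[0,0,0,0.1,0,0,0],[0,0,0,0.1,0,0,0],[0,0,0,-1,0,0,0],[0,0,0,-2.5,0,0,0],[0,0,0,-4,0,0,0],[0,0,0,-5,0,0,0],[0,0,0,-5,0,0,0]]
  ]
}}

```text
time: 8.4
ee_pos: [0.6286, 0.1716, 0.151]
eef_rot: [0.999, 0.047, 0.004, 0.001]
ft_force: [0.5, -0.3, -1.0]
width: 0.0869
```

```bash
python3 go.py 0.5,-0.12,0.15 0.3935,-0.312,0.15
python3 - <<'E'
from bench import r
from h import *
i=r.camera_info("wrist"); im=r.camera("wrist"); cv2.imwrite("pics/w5.png",im)
for p in [[.6275,.171,.011],[.6275,.171,.047]]: print(proj(i,p))
cv2.imwrite(f"pics/scene5.png",r.camera("scene"))
E
```

```text
t 8.4 pos [0.6286 0.1716 0.151 ] w 0.0869 F [ 0.5 -0.3 -1. ] xang 5.42
0.5,-0.12,0.15 shift [-6.220e+00  1.112e+01  1.000e-02] turn [ 0.02 -0.1  -0.02]
0.3935,-0.312,0.15 shift [-11.19  18.37  -0.02] turn [ 0.02 -0.1  -0.02]
[255.61882028 185.78607879]
[255.60570656 193.73155279]
```

View pics/w5.png

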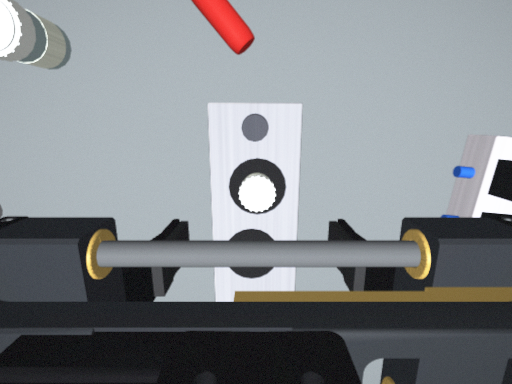

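View pics/scene5.png

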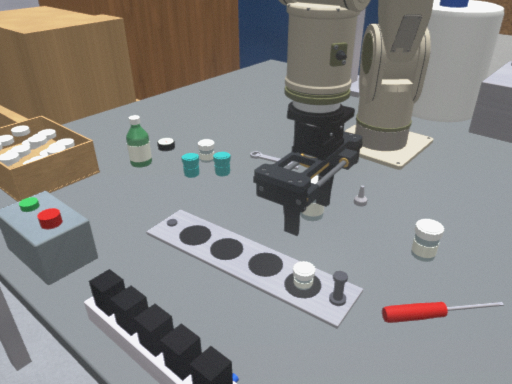

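jar_30 stands in the middle of pad_d: pad at (257,186), cap at (258,194). Next is jar_60.

Request:
{"method": "carry_out", "body": {
  "commands": [
    [[0,-6.2,11.1,0,0,0,0],[0,-6.2,11.1,0,0,0,0],[0,-6.2,11.1,0,0,0,0],[0,-6.2,11.1,0,0,0,0],[0,-6.2,11.1,0,0,0,0],[0,-6.2,11.1,0,0,0,0],[0,-11.2,18.4,0,0,0,0],[0,-11.2,18.4,0,0,0,0],[0,-11.2,18.4,0,0,0,0],[0,-11.2,18.4,0,0,0,0],[0,-11.2,18.4,0,0,0,0],[0,-11.2,18.4,0,0,0,0]]
  ]
}}

```text
time: 10.0
ee_pos: [0.3926, -0.3118, 0.1477]
eef_rot: [0.999, 0.048, 0.002, 0.001]
ft_force: [0.5, -0.1, 0.5]
width: 0.0869
```

```bash
python3 go.py 0.3935,-0.312,0.15  0.3935,-0.312,0.025
python3 - <<'E'
from bench import r
from h import *
i=r.camera_info("wrist"); im=r.camera("wrist"); cv2.imwrite("pics/w6.png",im)
for p in [[.3935,-.312,.052]]: print(proj(i,p))
E
```

```text
t 10.0 pos [ 0.3926 -0.3118  0.1477] w 0.0869 F [ 0.5 -0.1  0.5] xang 5.52
0.3935,-0.312,0.15 shift [ 0.03  0.01 -0.09] turn [ 0.03 -0.04  0.  ]
0.3935,-0.312,0.025 shift [0.02 0.   4.91] turn [ 0.03 -0.04  0.  ]
[258.2580378  195.66136757]
```

View pics/w6.png

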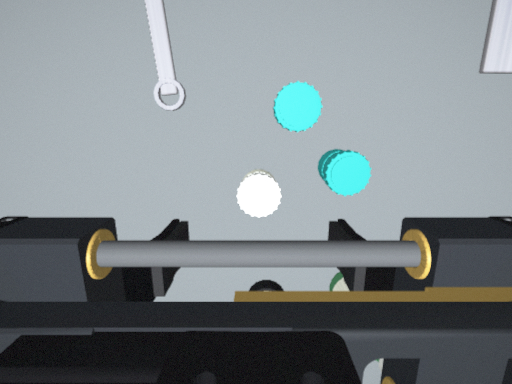

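The white cap of jar_60 is at (259,194), where predicted. The turquoise jars at (298,106) and (347,173) stay clear of the fingers.

Request:
{"method": "carry_out", "body": {
  "commands": [
    [[0,0,0,1.5,0,0,0],[0,0,0,3,0,0,0],[0,0,0,4,0,0,0],[0,0,0,4.9,0,0,0],[0,0,0,4.9,0,0,0],[0,0,0,4.9,0,0,0]]
  ]
}}

```text
time: 10.8
ee_pos: [0.3941, -0.3115, 0.0259]
eef_rot: [0.999, 0.049, 0.002, 0.001]
ft_force: [-0.1, 0.4, 0.8]
width: 0.087
```

```bash
python3 go.py  0.3935,-0.312,0.025
```

```text
t 10.8 pos [ 0.3941 -0.3115  0.0259] w 0.087 F [-0.1  0.4  0.8] xang 5.63
0.3935,-0.312,0.025 shift [-0.02  0.02  0.04] turn [ 0.03 -0.05  0.03]
```

Request:
{"method": "carry_out", "body": {
  "commands": [
    [[255,0,0,0,0,0,0],[255,0,0,0,0,0,0],[255,0,0,0,0,0,0],[255,0,0,0,0,0,0],[255,0,0,0,0,0,0],[255,0,0,0,0,0,0],[255,0,0,0,0,0,0],[255,0,0,-0.5,0,0,0],[255,0,0,-1.3,0,0,0],[255,0,0,-2.3,0,0,0],[255,0,0,-3.3,0,0,0],[255,0,0,-4.2,0,0,0]]
  ]
}}

```text
time: 12.3
ee_pos: [0.3936, -0.3115, 0.1325]
eef_rot: [0.999, 0.049, 0.002, 0.001]
ft_force: [-0.1, -0.4, -0.1]
width: 0.041
```

```bash
python3 go.py  0.628,0.0885,0.165
```

```text
t 12.3 pos [ 0.3936 -0.3115  0.1325] w 0.041 F [-0.1 -0.4 -0.1] xang 5.6
0.628,0.0885,0.165 shift [ 10.9  -15.    -1.29] turn [ 0.03 -0.06  0.02]
```

Request:
{"method": "carry_out", "body": {
  "commands": [
    [[255,0.5,-0.7,-0.9,0,0,0],[255,1.4,-1.9,-1.3,0,0,0],[255,2.5,-3.4,-1.3,0,0,0],[255,3.6,-4.9,-1.3,0,0,0],[255,4.7,-6.4,-1.3,0,0,0],[255,5.8,-7.9,-1.3,0,0,0],[255,6.9,-9.4,-1.3,0,0,0],[255,8,-10.9,-1.3,0,0,0],[255,9,-12.4,-1.3,0,0,0],[255,10,-13.8,-1.3,0,0,0],[255,10.7,-14.7,-1.3,0,0,0],[255,10.9,-15,-1.3,0,0,0]]
  ]
}}

```text
time: 13.8
ee_pos: [0.6283, 0.09, 0.1655]
eef_rot: [0.999, 0.05, 0.003, 0.002]
ft_force: [-1.4, -0.9, -0.1]
width: 0.0413
```

```bash
python3 go.py  0.628,0.0885,0.165 0.628,0.0885,0.037
```

```text
t 13.8 pos [0.6283 0.09   0.1655] w 0.0413 F [-1.4 -0.9 -0.1] xang 5.72
0.628,0.0885,0.165 shift [-0.02  0.06  0.02] turn [ 0.04 -0.06  0.04]
0.628,0.0885,0.037 shift [-0.05  0.04  5.14] turn [ 0.04 -0.06  0.04]
```

Request:
{"method": "carry_out", "body": {
  "commands": [
    [[255,0,0.05,0.5,0,0,0],[255,0,0.05,1.3,0,0,0],[255,0,0.05,2.1,0,0,0],[255,0,0.05,2.9,0,0,0],[255,0,0.05,3.7,0,0,0],[255,0,0.05,4.4,0,0,0],[255,0,0.05,4.8,0,0,0],[255,0,0.05,5,0,0,0],[255,0,0.05,5.1,0,0,0],[255,0,0.05,5.1,0,0,0]]
  ]
}}

```text
time: 15.05
ee_pos: [0.6294, 0.0884, 0.0384]
eef_rot: [0.999, 0.05, 0.003, 0.002]
ft_force: [0.8, 0.0, 0.1]
width: 0.0416
```

```bash
python3 go.py  0.628,0.0885,0.037
```

```text
t 15.05 pos [0.6294 0.0884 0.0384] w 0.0416 F [0.8 0.  0.1] xang 5.72
0.628,0.0885,0.037 shift [-0.06 -0.01  0.05] turn [ 0.04 -0.06  0.04]
```

Request:
{"method": "carry_out", "body": {
  "commands": [
    [[255,0,0,0.06,0,0,0],[255,0,0,0.06,0,0,0],[200,0,0,0.06,0,0,0],[130,0,0,0.06,0,0,0],[60,0,0,0.06,0,0,0],[0,0,0,0.06,0,0,0],[0,0,0,0.06,0,0,0],[0,0,0,-1,0,0,0],[0,0,0,-2.5,0,0,0],[0,0,0,-4,0,0,0],[0,0,0,-5,0,0,0],[0,0,0,-5,0,0,0]]
  ]
}}

```text
time: 16.55
ee_pos: [0.6298, 0.0888, 0.1655]
eef_rot: [0.999, 0.05, 0.005, 0.001]
ft_force: [-0.0, -0.4, -0.2]
width: 0.0868
```

```bash
python3 go.py 0.404,0.2937,0.17
python3 - <<'E'
from bench import r
from h import *
i=r.camera_info("wrist"); im=r.camera("wrist"); cv2.imwrite("pics/w7.png",im)
cv2.imwrite(f"pics/scene7.png",r.camera("scene"))
E
```

```text
t 16.55 pos [0.6298 0.0888 0.1655] w 0.0868 F [-0.  -0.4 -0.2] xang 5.71
0.404,0.2937,0.17 shift [-8.17 -9.05 -0.28] turn [ 0.03 -0.11  0.04]
```

View pics/w7.png

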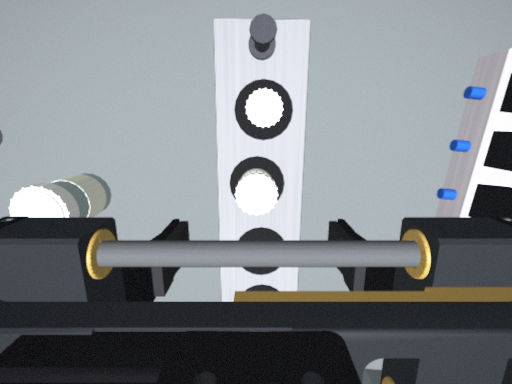

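View pics/scene7.png

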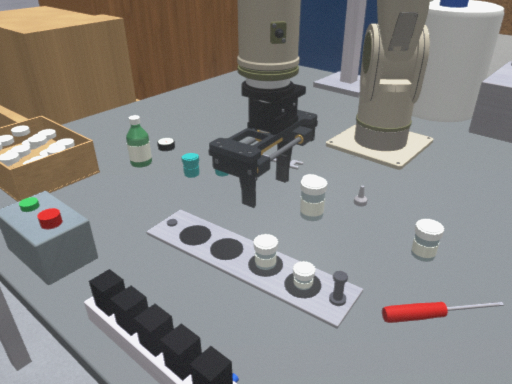

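jar_60 stands on pad_c: scene pixel (265,252), wrist cap (257,194) over the pad at (257,183). Next is jar_100.

Request:
{"method": "carry_out", "body": {
  "commands": [
    [[0,-8.2,-9.05,-0.3,0,0,0],[0,-8.2,-9.05,-0.3,0,0,0],[0,-8.2,-9.05,-0.3,0,0,0],[0,-8.2,-9.05,-0.3,0,0,0],[0,-8.2,-9.05,-0.3,0,0,0],[0,-8.2,-9.05,-0.3,0,0,0],[0,-8.2,-9.05,-0.3,0,0,0],[0,-8.2,-9.05,-0.3,0,0,0]]
  ]
}}

```text
time: 17.65
ee_pos: [0.4026, 0.2923, 0.1681]
eef_rot: [0.999, 0.049, 0.002, 0.002]
ft_force: [0.4, 0.1, 0.1]
width: 0.0867
```

```bash
python3 go.py 0.404,0.2937,0.17 0.404,0.2937,0.012
python3 - <<'E'
from bench import r
from h import *
i=r.camera_info("wrist"); im=r.camera("wrist"); cv2.imwrite("pics/w8.png",im)
for p in [[.4043,.2937,.068],[.4043,.2953,.064]]: print(proj(i,p))
E
```

```text
t 17.65 pos [0.4026 0.2923 0.1681] w 0.0867 F [0.4 0.1 0.1] xang 5.6
0.404,0.2937,0.17 shift [ 0.06 -0.05 -0.08] turn [ 0.05 -0.05  0.02]
0.404,0.2937,0.012 shift [ 0.03 -0.08  6.24] turn [ 0.05 -0.05  0.02]
[259.1511254  192.81551425]
[259.27904619 190.25285424]
```

View pics/w8.png

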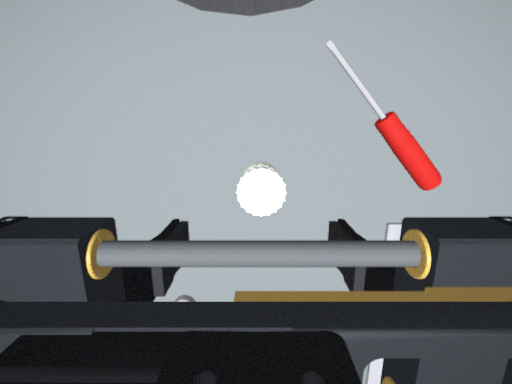

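The cap of jar_100 is at (262,191), about 2 mm from the prediction. I'm correcting for that on the descent.

Request:
{"method": "carry_out", "body": {
  "commands": [
    [[0,0.1,-0.1,1.5,0,0,0],[0,0.1,-0.1,3,0,0,0],[0,0.1,-0.1,4.4,0,0,0],[0,0.1,-0.1,5.6,0,0,0],[0,0.1,-0.1,6.2,0,0,0],[0,0.1,-0.1,6.2,0,0,0],[0,0.1,-0.1,6.2,0,0,0]]
  ]
}}

```text
time: 18.58
ee_pos: [0.4064, 0.295, 0.0142]
eef_rot: [0.999, 0.049, 0.003, 0.001]
ft_force: [0.3, -1.0, 0.7]
width: 0.0871
```

```bash
python3 go.py 0.4055,0.2945,0.012
python3 - <<'E'
from bench import r
from h import *
cv2.imwrite(f"pics/scene9.png",cv2.resize(r.camera("scene")[130:300,300:512],None,fx=3,fy=3))
E
```

```text
t 18.57 pos [0.4064 0.295  0.0142] w 0.0871 F [ 0.3 -1.   0.7] xang 5.57
0.4055,0.2945,0.012 shift [-0.04  0.02  0.09] turn [ 0.04 -0.07  0.01]
```

View pics/scene9.png

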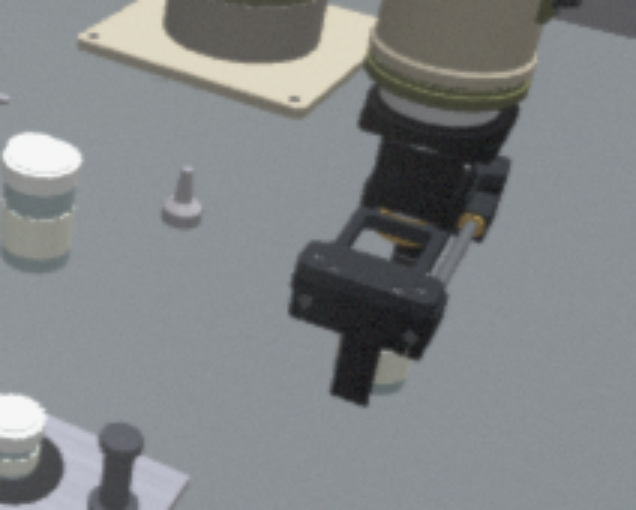

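Request:
{"method": "carry_out", "body": {
  "commands": [
    [[255,0,0,0.1,0,0,0],[255,0,0,0.1,0,0,0],[255,0,0,0.1,0,0,0],[255,0,0,0.1,0,0,0],[255,0,0,0.1,0,0,0],[255,0,0,0.1,0,0,0],[255,0,0,0.1,0,0,0]]
  ]
}}

```text
time: 19.5
ee_pos: [0.4064, 0.2951, 0.0118]
eef_rot: [0.999, 0.049, 0.003, 0.001]
ft_force: [0.6, -0.6, 0.0]
width: 0.0472
```

```bash
python3 go.py 0.4055,0.2945,0.13
```

```text
t 19.5 pos [0.4064 0.2951 0.0118] w 0.0472 F [ 0.6 -0.6  0. ] xang 5.58
0.4055,0.2945,0.13 shift [-0.01  0.03 -4.73] turn [ 0.03 -0.07  0.02]
```

The width of 47 mm means the pads caught only the cap's lower edge. I'll reopen and grip the cap squarely.

Request:
{"method": "carry_out", "body": {
  "commands": [
    [[170,0,0,0,0,0,0],[80,0,0,0,0,0,0],[80,0,0,0,0,0,0],[80,0,0,-0.5,0,0,0],[80,0,0,-1.1,0,0,0],[80,0,0,-1.1,0,0,0],[255,0,0,-1.1,0,0,0],[255,0,0,-1.1,0,0,0],[255,0,0,-1.1,0,0,0],[255,0,0,-1.1,0,0,0],[255,0,0,-1.1,0,0,0],[255,0,0,-1.1,0,0,0]]
  ]
}}

```text
time: 21.0
ee_pos: [0.4062, 0.2951, 0.0392]
eef_rot: [0.999, 0.049, 0.003, 0.001]
ft_force: [-0.5, -0.7, -0.9]
width: 0.0475
```

```bash
python3 go.py 0.4055,0.2945,0.15
```

```text
t 21.0 pos [0.4062 0.2951 0.0392] w 0.0475 F [-0.5 -0.7 -0.9] xang 5.58
0.4055,0.2945,0.15 shift [-0.    0.03 -4.43] turn [ 0.03 -0.07  0.02]
```

Request:
{"method": "carry_out", "body": {
  "commands": [
    [[255,0,0,-0.3,0,0,0],[255,0,0,-1,0,0,0],[255,0,0,-2,0,0,0],[255,0,0,-3,0,0,0],[255,0,0,-4,0,0,0],[255,0,0,-4.8,0,0,0],[255,0,0,-5.2,0,0,0],[255,0,0,-5.2,0,0,0]]
  ]
}}

```text
time: 22.0
ee_pos: [0.4056, 0.2956, 0.1701]
eef_rot: [0.999, 0.049, 0.004, 0.001]
ft_force: [-0.8, -0.7, -0.7]
width: 0.0471
```

```bash
python3 go.py 0.6425,0.003,0.17
python3 - <<'E'
from bench import r
from h import *
cv2.imwrite(f"pics/scene10.png",cv2.resize(r.camera("scene")[80:300,250:512],None,fx=3,fy=3))
E
```

```text
t 22.0 pos [0.4056 0.2956 0.1701] w 0.0471 F [-0.8 -0.7 -0.7] xang 5.58
0.6425,0.003,0.17 shift [ 8.29 12.57  0.08] turn [ 0.02 -0.08  0.02]
```

View pics/scene10.png

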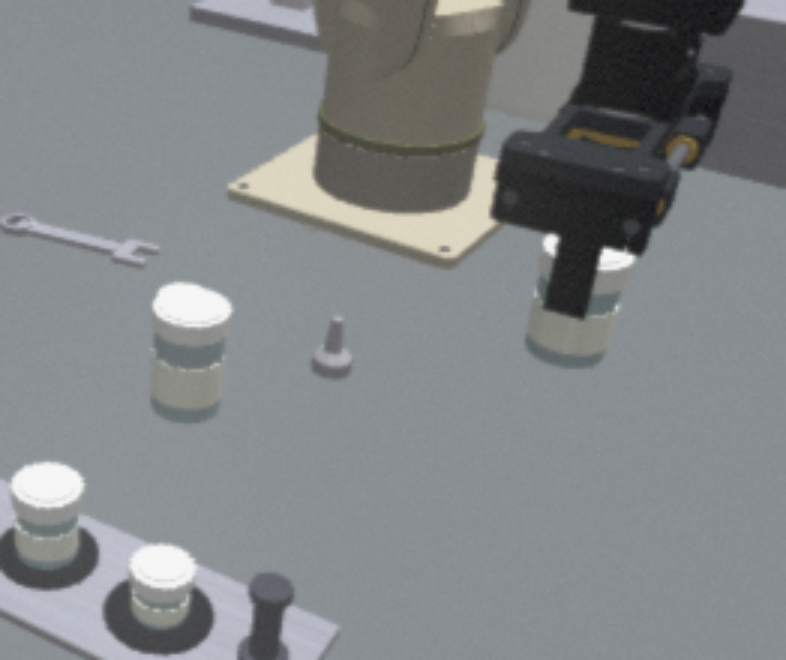

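jar_100 hangs upright in the jaws, so I carry it to pad_b.

Request:
{"method": "carry_out", "body": {
  "commands": [
    [[255,0.4,0.6,-0.2,0,0,0],[255,1,1.5,-0.2,0,0,0],[255,1.9,2.8,-0.2,0,0,0],[255,2.8,4.2,-0.2,0,0,0],[255,3.7,5.6,-0.2,0,0,0],[255,4.6,7,-0.2,0,0,0],[255,5.5,8.4,-0.2,0,0,0],[255,6.4,9.8,-0.2,0,0,0],[255,7.3,11.1,-0.2,0,0,0],[255,8,12.1,-0.2,0,0,0],[255,8.3,12.55,-0.2,0,0,0],[255,8.3,12.55,-0.2,0,0,0]]
  ]
}}

```text
time: 23.55
ee_pos: [0.6422, 0.0021, 0.176]
eef_rot: [0.999, 0.048, 0.003, 0.002]
ft_force: [-1.1, -0.0, -0.1]
width: 0.0471
```

```bash
python3 go.py 0.6425,0.003,0.17 0.6425,0.003,0.0502
```

```text
t 23.55 pos [0.6422 0.0021 0.176 ] w 0.0471 F [-1.1 -0.  -0.1] xang 5.49
0.6425,0.003,0.17 shift [ 0.01 -0.03  0.24] turn [ 0.04 -0.06 -0.  ]
0.6425,0.003,0.0502 shift [-0.01 -0.05  5.03] turn [ 0.04 -0.06 -0.  ]
```

Request:
{"method": "carry_out", "body": {
  "commands": [
    [[255,0,-0.04,0.5,0,0,0],[255,0,-0.04,1.3,0,0,0],[255,0,-0.04,2.1,0,0,0],[255,0,-0.04,2.9,0,0,0],[255,0,-0.04,3.6,0,0,0],[255,0,-0.04,4.2,0,0,0],[255,0,-0.04,4.6,0,0,0],[255,0,-0.04,4.9,0,0,0],[255,0,-0.04,4.97,0,0,0],[255,0,-0.04,4.97,0,0,0]]
  ]
}}

```text
time: 24.8
ee_pos: [0.643, 0.0026, 0.0521]
eef_rot: [0.999, 0.048, 0.003, 0.002]
ft_force: [0.2, 0.2, -0.1]
width: 0.0475
```

```bash
python3 go.py 0.6425,0.003,0.0502
```

```text
t 24.8 pos [0.643  0.0026 0.0521] w 0.0475 F [ 0.2  0.2 -0.1] xang 5.48
0.6425,0.003,0.0502 shift [-0.02 -0.02  0.07] turn [ 0.04 -0.07 -0.  ]
```

Request:
{"method": "carry_out", "body": {
  "commands": [
    [[255,0,0,0.08,0,0,0],[255,0,0,0.08,0,0,0],[200,0,0,0.08,0,0,0],[130,0,0,0.08,0,0,0],[60,0,0,0.08,0,0,0],[0,0,0,0.08,0,0,0],[0,0,0,0.08,0,0,0],[0,0,0,-1,0,0,0],[0,0,0,-2.5,0,0,0],[0,0,0,-4,0,0,0],[0,0,0,-5,0,0,0],[0,0,0,-5,0,0,0]]
  ]
}}

```text
time: 26.3
ee_pos: [0.6433, 0.0029, 0.1792]
eef_rot: [0.999, 0.048, 0.005, 0.001]
ft_force: [0.1, -0.4, -0.2]
width: 0.0871
```

```bash
python3 go.py 0.43,0.0545,0.18
python3 - <<'E'
from bench import r
from h import *
cv2.imwrite("pics/w11.png",r.camera("wrist"))
E
```

```text
t 26.3 pos [0.6433 0.0029 0.1792] w 0.0871 F [ 0.1 -0.4 -0.2] xang 5.48
0.43,0.0545,0.18 shift [-8.3  -2.87 -0.12] turn [ 0.04 -0.11 -0.  ]
```

View pics/w11.png

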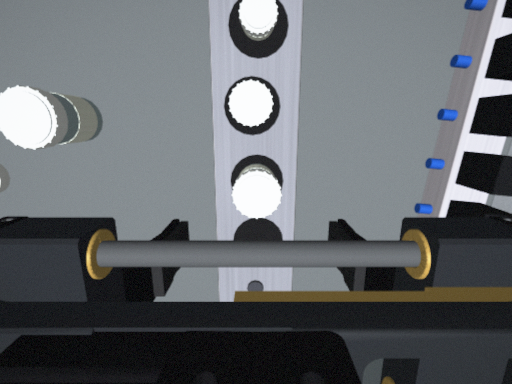

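jar_100 stands on pad_b, cap at (257,193). jar_150 is next.

Request:
{"method": "carry_out", "body": {
  "commands": [
    [[0,-8.3,-2.9,-0.2,0,0,0],[0,-8.3,-2.9,-0.2,0,0,0],[0,-8.3,-2.9,-0.2,0,0,0],[0,-8.3,-2.9,-0.2,0,0,0],[0,-8.3,-2.9,-0.2,0,0,0],[0,-8.3,-2.9,-0.2,0,0,0],[0,-8.3,-2.9,-0.2,0,0,0]]
  ]
}}

```text
time: 27.22
ee_pos: [0.4296, 0.0549, 0.1805]
eef_rot: [0.999, 0.047, 0.003, 0.002]
ft_force: [-0.3, 0.6, -0.6]
width: 0.0871
```

```bash
python3 go.py 0.4302,0.0547,0.056
python3 - <<'E'
from bench import r
from h import *
i=r.camera_info("wrist");cv2.imwrite("pics/w12.png",r.camera("wrist"))
print(proj(i,[.4302,.0547,.084]))
E
```

```text
t 27.23 pos [0.4296 0.0549 0.1805] w 0.0871 F [-0.3  0.6 -0.6] xang 5.43
0.4302,0.0547,0.056 shift [-0.01 -0.01  4.98] turn [ 0.05 -0.08 -0.01]
[257.65355234 195.20869268]
```

View pics/w12.png

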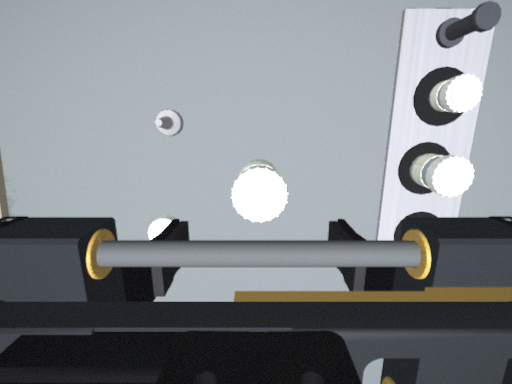

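The cap of jar_150 is at (259,194), as predicted. Descending and gripping the cap.

Request:
{"method": "carry_out", "body": {
  "commands": [
    [[0,0.04,0,1.5,0,0,0],[0,0.04,0,3,0,0,0],[0,0.04,0,4.2,0,0,0],[0,0.04,0,4.98,0,0,0],[0,0.04,0,4.98,0,0,0],[0,0.04,0,4.98,0,0,0],[255,0.04,0,4.98,0,0,0],[255,0.04,0,4.98,0,0,0],[255,0.04,0,4.98,0,0,0],[255,0.04,0,4.98,0,0,0],[255,0.04,0,4.98,0,0,0],[255,0.04,0,4.98,0,0,0]]
  ]
}}

```text
time: 28.78
ee_pos: [0.4314, 0.0546, 0.0561]
eef_rot: [0.999, 0.047, 0.003, 0.002]
ft_force: [-1.2, 0.2, 2.0]
width: 0.0537
```

```bash
python3 go.py 0.6515,-0.0755,0.2
```

```text
t 28.77 pos [0.4314 0.0546 0.0561] w 0.0537 F [-1.2  0.2  2. ] xang 5.43
0.6515,-0.0755,0.2 shift [ 8.31  6.04 -5.68] turn [ 0.05 -0.08 -0.01]
```

Request:
{"method": "carry_out", "body": {
  "commands": [
    [[255,0,0,-0.3,0,0,0],[255,0,0,-1,0,0,0],[255,0,0,-2,0,0,0],[255,0,0,-3,0,0,0],[255,0,0,-4,0,0,0],[255,0,0,-5,0,0,0],[255,0.3,0.2,-5.6,0,0,0],[255,1,0.7,-5.8,0,0,0],[255,1.8,1.3,-5.8,0,0,0],[255,2.7,1.9,-5.8,0,0,0],[255,3.7,2.6,-5.8,0,0,0],[255,4.6,3.3,-5.8,0,0,0]]
  ]
}}

```text
time: 30.28
ee_pos: [0.5539, -0.017, 0.202]
eef_rot: [0.999, 0.048, 0.003, 0.002]
ft_force: [-0.6, 0.2, -1.7]
width: 0.0536
```

```bash
python3 go.py 0.6515,-0.0755,0.19
python3 - <<'E'
from bench import r
from h import *
cv2.imwrite(f"pics/scene13.png",r.camera("scene"))
E
python3 go.py 0.6515,-0.0755,0.19
```

```text
t 30.27 pos [ 0.5539 -0.017   0.202 ] w 0.0536 F [-0.6  0.2 -1.7] xang 5.46
0.6515,-0.0755,0.19 shift [3.66 2.7  0.52] turn [ 0.06 -0.07 -0.01]
t 30.32 pos [ 0.5558 -0.019   0.202 ] w 0.0538 F [-2.2 -0.1 -1.6] xang 5.39
0.6515,-0.0755,0.19 shift [3.6  2.61 0.52] turn [ 0.08 -0.09 -0.02]
```

View pics/scene13.png

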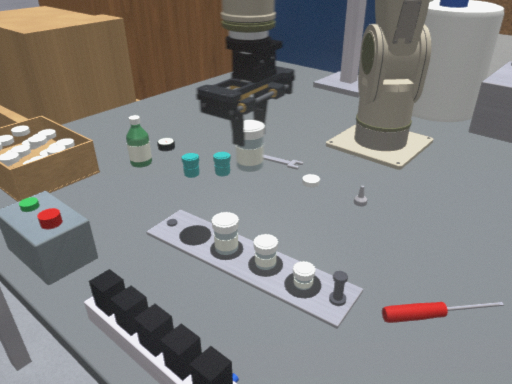

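The scene view shows jar_150 held upright at (250,145). The object that stayed behind at (311,180) is the flat loose cap, as expected.

Request:
{"method": "carry_out", "body": {
  "commands": [
    [[255,0.7,0.5,0.1,0,0,0],[255,1.6,1.2,0.3,0,0,0],[255,2.5,1.9,0.5,0,0,0],[255,3.2,2.4,0.5,0,0,0],[255,3.6,2.6,0.5,0,0,0],[255,3.6,2.6,0.5,0,0,0],[255,3.6,2.6,0.5,0,0,0]]
  ]
}}

```text
time: 31.2
ee_pos: [0.6513, -0.0748, 0.1907]
eef_rot: [0.999, 0.047, 0.004, 0.003]
ft_force: [0.4, -0.0, -0.2]
width: 0.0534
```

```bash
python3 go.py 0.6515,-0.0755,0.0672
```

```text
t 31.2 pos [ 0.6513 -0.0748  0.1907] w 0.0534 F [ 0.4 -0.  -0.2] xang 5.42
0.6515,-0.0755,0.0672 shift [-0.03 -0.01  4.94] turn [ 0.08 -0.09 -0.02]
```

Request:
{"method": "carry_out", "body": {
  "commands": [
    [[255,0,0,0.5,0,0,0],[255,0,0,1.3,0,0,0],[255,0,0,2.1,0,0,0],[255,0,0,2.9,0,0,0],[255,0,0,3.6,0,0,0],[255,0,0,4.2,0,0,0],[255,0,0,4.6,0,0,0],[255,0,0,4.85,0,0,0],[255,0,0,4.9,0,0,0],[255,0,0,4.9,0,0,0]]
  ]
}}

```text
time: 32.45
ee_pos: [0.6525, -0.0757, 0.0686]
eef_rot: [0.999, 0.047, 0.004, 0.003]
ft_force: [0.4, -0.3, -1.4]
width: 0.0535
```

```bash
python3 go.py 0.6515,-0.0755,0.0672
```

```text
t 32.45 pos [ 0.6525 -0.0757  0.0686] w 0.0535 F [ 0.4 -0.3 -1.4] xang 5.42
0.6515,-0.0755,0.0672 shift [-0.04 -0.01  0.06] turn [ 0.08 -0.09 -0.02]
```

Request:
{"method": "carry_out", "body": {
  "commands": [
    [[255,0,0,0.06,0,0,0],[255,0,0,0.06,0,0,0],[200,0,0,0.06,0,0,0],[130,0,0,0.06,0,0,0],[60,0,0,0.06,0,0,0],[0,0,0,0.06,0,0,0],[0,0,0,0.06,0,0,0],[0,0,0,-1,0,0,0],[0,0,0,-2.5,0,0,0],[0,0,0,-4,0,0,0],[0,0,0,-5.5,0,0,0],[0,0,0,-7,0,0,0]]
  ]
}}

```text
time: 33.95
ee_pos: [0.6508, -0.0746, 0.2449]
eef_rot: [0.999, 0.047, 0.004, 0.003]
ft_force: [0.6, -0.4, -0.3]
width: 0.0871
```

Request:
{"method": "carry_out", "body": {
  "commands": [
    [[0,-4,-5,0,0,0,0],[0,-8,-10,0,0,0,0],[0,-8,-12,0,0,0,0],[0,-8,-14,0,0,0,0],[0,-8,-14,0,0,0,0],[0,-8,-14,0,0,0,0],[0,-8,-14,0,0,0,0],[0,-8,-14,0,0,0,0],[0,-8,-14,0,0,0,0],[0,-8,-14,0,0,0,0]]
  ]
}}

```text
time: 35.2
ee_pos: [0.4194, 0.2538, 0.2409]
eef_rot: [0.999, 0.046, 0.004, 0.003]
ft_force: [0.3, -0.4, 0.1]
width: 0.0869
```

Run:
```python
from bench import r
from h import *
print(r.read_state()["ee_pos"])
a=r.camera("scene");b=r.camera("top")
cv2.imwrite("pics/scene15.png",a);cv2.imwrite("pics/top15.png",cv2.resize(b[100:200,120:320],None,fx=4,fy=4,interpolation=cv2.INTER_CUBIC))
T=r.camera_info("top")
P=dict(pd=(.6277,.171),pc=(.6287,.0885),pb=(.642,.003),pa=(.6513,-.0754));h=dict(pd=.036,pc=.052,pb=.068,pa=.084)
for k in P:
    u=proj(T,[*P[k],.011+h[k]]); x,y=u.astype(int)
    c,n=blob(b,(150,150,150),(255,255,255),(x-14,y-14,x+15,y+15))
    q=plane(T,*c,.011+h[k]); print(k,u.round(1),c.round(1),"err mm",((q[:2]-P[k])*1000).round(1),n)
```

```text
[0.41942159 0.2538127  0.24089492]
pd [171.9 146. ] [171.9 146.1] err mm [-0.2 -0. ] 190
pc [205.4 143.5] [205.6 143.5] err mm [ 0.1 -0.4] 276
pb [241.2 135.9] [241.5 135.8] err mm [ 0.2 -0.7] 365
pa [275.  129.7] [275.  129.8] err mm [-0.2  0. ] 458
```

View pics/scene15.png

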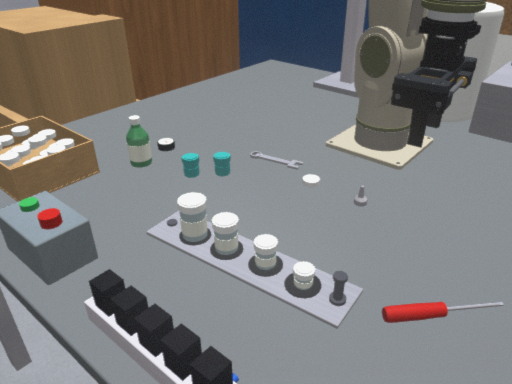

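View pics/top15.png

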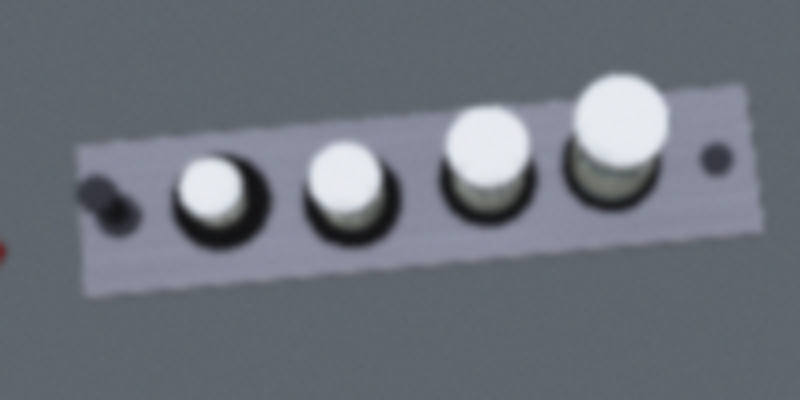

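All four jars stand upright and within 1 mm of the measured pad centres, and the arm is clear. Handing in.

```bash
python3 -c "
from bench import r
r.close_job()"
```

```text
the job is handed in; nothing more can be done
```

I stood the four jars on the pads in rising order of size from the post. jar_30 is on pad_d (next to the post), jar_60 on pad_c, jar_100 on pad_b and jar_150 on pad_a. I handed the job in at about 35 s of the 96 s allowed. No verdict was reported.

**Last checks:** by the top camera, every cap was within 1 mm of its measured pad centre. The scene picture showed all four upright, with the gripper open and well away from them. The turquoise jars, loose cap and tools were not touched.

**What disagreed:**
- Heights measured from two views came out about 3 mm below the listed ones.
- The wrist view put jar_100 about 2 mm off the top-camera position, and I corrected for that before gripping.
- My first grip on jar_100 was meant for the body but caught only the lower edge of the cap, so I reopened and gripped the cap squarely before lifting.

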